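# Load the parts-washing cassette with fixing tabs

### The arm

A 6-joint arm with a two-finger parallel gripper is mounted at the origin on the work surface. World frame = base frame: x ahead of the robot, y to its left, z up, the work surface at z = 0. Lengths are in mm, angles in rad, forces in N, time in s.
With the tool pointing down it reaches from about 275 to 725 mm from the base axis. Payload 5.6 kg.
Tool frame: the origin (TCP) lies midway between the tips of the shut fingers; the grasp point (between the pads) lies 19 mm behind it; z points along the fingers, y is the direction in which the jaws open and shut (so a half turn about z gives the same grasp; the last joint's range is limited). The gripper opens to 85 mm and grips with 20 to 120 N. Pads are 22 mm wide; open, the fingers measure 114 mm over their backs; the gripper's body (76 mm by 85 mm) begins 54 mm behind the grasp point. The pads swing forward as they close: fully open they stand 13 mm farther back than shut.
Start: joints at [-0.942, 0.255, 0.108, 0, -1.424, -0.285], TCP at [185.406, -517.801, 231.283] pointing down, gripper open.
Joint ranges: [-2.95, 2.95], [-1.21, 1.97], [-1.09, 1.5], [-2.87, 1.71], [-2.94, -0.07], [-3.05, 3.05]. Speed limits (rad/s): [2.57, 2.57, 3.14, 3.14, 3.14, 3.14].

### API

Orientations are given as a 3x3 rotation matrix whose columns are the frame's x, y, z axes.
In Python, from workcell import env, solve_ik, viewer, close_job, sensors gives the robot as it stands. Calls block until the motion is done:
- env.movep(position, orientation): joint-space move of the TCP to a pose.
- env.move_straight(position, orientation=None, feed=150, max_force=None): straight line of the TCP; orientation=None keeps the orientation; feed is the mean speed in mm/s. With max_force (N) it stops when the force on the tool has changed by that much, and returns True; else False.
- env.set_joints(angles): joint-space move.
- env.move_gripper(opening, strength=None): finger opening in mm; strength is the grip in N (None keeps the last); returns when the fingers have stopped.
- env.sleep(seconds).
- solve_ik(position, orientation): joint angles nearest the present ones, or None.
- viewer.snapshot(name): name is "scene" or "top"; returns (picture, depth): 384x512x3 uint8, red, green, blue; 384x512 float32, mm along the optical axis (not along the pixel's ray), 0 where there is no reading.
- viewer.get_calibration(name): a dict with "intrinsics" (3x3 intrinsics, pixels), "k1" (the pictures are not rectified: a ray, as slopes to the right and down, at radius r is drawn at 1 + k1 r^2 times it, then the intrinsics apply), "xyz" and "attitude" of the camera in the world. Camera axes: x right, y up, looking along -z (the intrinsics and any distortion apply to the point x, -y, -z); pixel columns grow to the right and rows downward; lengths in mm; the calibration is good to about 2 mm. A picture is of the moment at which its call begins. get_calibration takes no time and is no camera call.
A pose or a line that the arm cannot do raises env.IKError and nothing moves.
- close_job(): hands the job in, once; it reports no verdict.
Readings, each from a call of its own:
- sensors.current_time(): time.
- sensors.current_joints(): joint angles.
- sensors.current_joint_velocities(): joint speeds.
- sensors.current_tau(): joint torques, N m.
- sensors.current_ee_pos(): TCP position.
- sensors.current_ee_rot(): TCP orientation.
- sensors.current_force(): force on the tool from outside, world axes, zero at the start.
- sensors.current_moment(): the same for the moment, N m.
- sensors.current_opening(): finger opening in mm.
Only numpy, scipy, OpenCV 4.12 (cv2) and the standard library are available. Lean on these libraries where they do the work, as an engineer would, in place of code of your own. Each camera call takes 0.05 s, during which the arm holds its last target.

### The job

Press the release button so that the cassette's lid springs open, and lay all the loose steel fixing tabs in the tray as one overlapping row along its middle: the first lies flat close to the end fence nearest the button, and each next one laps over roughly 40 percent of the one before like a roof shingle, with every tab's holed end pointing back towards the button end, so that it lies on top with its hole clear. Then shut the lid until the catch holds it, and leave the other things on the bench where they are.

Things in the scene. Friction and masses are not known exactly. Their poses are not given: they have to be found in the camera images.
- cassette: Open-sided aluminium washing cassette bolted to the bench: flat plate, top 10 mm above the bench, x = -88 to 117, y = -235 to 145 mm. Origin: on the bench, centre of the tray; +x to the hinge side, y along the row, z up. The tray lies between end fences (110 mm wide, 20 mm high) at y = -140 and 140; no side walls. Steel catch at y = 110 to 140, x = -63 to -83, 61 mm high.
- row_start (a point): On the tray floor at the foot of the end fence nearest the release button, mid-width: where the row of tabs begins. Axes as the cassette's: the row runs from here along +y.
- row_end (a point): The same at the foot of the other end fence, 280 mm farther along +y.
- lid (a joint): Lid angle (rad): 0 to 0.01 shut and caught, 1.8 open at its stop, just past upright. Lid: clear window in a 173 x 290 x 8 mm aluminium frame. A spring always pushes it open (about 2 N at its free edge). To shut: swing it over from behind, then press it down near its free edge, clear of the catch (about 6 N, it can go to -0.015) until the catch snaps over it; else it springs open.
- lid_hinge (a point): On the hinge line at mid-length, 38 mm above the bench (x = 105 mm from the cassette's origin); its axes turn with the lid (as the cassette's when shut). Shut, the lid reaches 173 mm from here towards the cassette's -x, its underside at this height, its outer face 8 mm above.
- lid_edge (a point): Middle of the lid's free edge, on its outer (upper) face; moves with the lid.
- release (a joint): Travel of the release button (m): 0 out, 0.008 fully pressed. 1.5 N starts it, 5 N presses it home; past about 5.5 mm the catch lets the lid go. It springs back by itself.
- release_top (a point): Centre of the top of the release button, a black round push button 28 mm across, on the plate outside one end fence (x = -20, y = -200 mm in the cassette's axes); pressed straight down. Its top is 34 mm above the bench.
- tab1_mid (a point): Centre (half-way up) of a flat dark steel fixing tab, 60 x 40 x 6 mm, 0.09 to 0.14 kg, lying flat on the bench at the start. x lies along its 60 mm length and points to the plain end, y across its 40 mm width, z through its thickness (up at the start; either face may lie up); an 11 mm hole lies 18 mm from the centre towards -x. May be absent: then no reading.
- tab2_mid (a point): Centre (half-way up) of a flat dark steel fixing tab, 60 x 40 x 6 mm, 0.09 to 0.14 kg, lying flat on the bench at the start. x lies along its 60 mm length and points to the plain end, y across its 40 mm width, z through its thickness (up at the start; either face may lie up); an 11 mm hole lies 18 mm from the centre towards -x. May be absent: then no reading.
- tab3_mid (a point): Centre (half-way up) of a flat dark steel fixing tab, 60 x 40 x 6 mm, 0.09 to 0.14 kg, lying flat on the bench at the start. x lies along its 60 mm length and points to the plain end, y across its 40 mm width, z through its thickness (up at the start; either face may lie up); an 11 mm hole lies 18 mm from the centre towards -x. May be absent: then no reading.
- tab4_mid (a point): Centre (half-way up) of a flat dark steel fixing tab, 60 x 40 x 6 mm, 0.09 to 0.14 kg, lying flat on the bench at the start. x lies along its 60 mm length and points to the plain end, y across its 40 mm width, z through its thickness (up at the start; either face may lie up); an 11 mm hole lies 18 mm from the centre towards -x. May be absent: then no reading.
- tab5_mid (a point): Centre (half-way up) of a flat dark steel fixing tab, 60 x 40 x 6 mm, 0.09 to 0.14 kg, lying flat on the bench at the start. x lies along its 60 mm length and points to the plain end, y across its 40 mm width, z through its thickness (up at the start; either face may lie up); an 11 mm hole lies 18 mm from the centre towards -x. May be absent: then no reading.
- tab6_mid (a point): Centre (half-way up) of a flat dark steel fixing tab, 60 x 40 x 6 mm, 0.09 to 0.14 kg, lying flat on the bench at the start. x lies along its 60 mm length and points to the plain end, y across its 40 mm width, z through its thickness (up at the start; either face may lie up); an 11 mm hole lies 18 mm from the centre towards -x. May be absent: then no reading.
- offcut: Bystander: square steel bar offcut; not part of the job, leave it where it lies. Origin at its underside.
- elbow: Bystander: aluminium angle bracket; not part of the job, leave it where it lies. Origin at its underside.
- bolt_jar: Bystander: glass jar; not part of the job, leave it where it lies. Origin at its underside.
- pipe_cut: Bystander: pipe offcut; not part of the job, leave it where it lies. Origin at its underside.
- driver: Bystander: screwdriver; not part of the job, leave it where it lies. Origin at its underside.
- hammer: Bystander: hammer; not part of the job, leave it where it lies. Origin at its underside.
Mind the look-alikes: they are no part of the job. What is shaped like the part that bears tab4_mid but turquoise is not meant.

How it is judged (in metres and radians):
On the way, in this order (a step that is already met when the one before it is completed fails the run):
1. the release button is pressed (value of joint release above 0.004 m).
2. the lid has sprung open to its stop (value of joint lid above 1.7 rad), for 0.2 s.
3. all the tabs are in the open tray (x of tab1_mid in the frame of cassette between -0.06 and 0.06 m and y of tab1_mid in the frame of cassette between -0.14 and 0.14 m and z of each of tab1_mid, tab2_mid, tab3_mid, tab4_mid, tab5_mid, tab6_mid in the frame of cassette below 0.03 m and x of tab2_mid in the frame of cassette between -0.06 and 0.06 m and y of tab2_mid in the frame of cassette between -0.14 and 0.14 m and x of tab3_mid in the frame of cassette between -0.06 and 0.06 m and y of tab3_mid in the frame of cassette between -0.14 and 0.14 m and x of tab4_mid in the frame of cassette between -0.06 and 0.06 m and y of tab4_mid in the frame of cassette between -0.14 and 0.14 m and x of tab5_mid in the frame of cassette between -0.06 and 0.06 m and y of tab5_mid in the frame of cassette between -0.14 and 0.14 m and x of tab6_mid in the frame of cassette between -0.06 and 0.06 m and y of tab6_mid in the frame of cassette between -0.14 and 0.14 m and value of joint lid above 1.2 rad), for 0.2 s.
4. the lid is shut (value of joint lid below 0.03 rad), for 0.2 s.
At the end, for the whole second after the job is handed in: Lid caught shut (under 0.03 rad, button out); tabs at rest in one row within 25 mm of mid-line, 0.32 rad of true: first flat, 10 mm or so off the button end fence (under 20); each next tilted 0.08-0.3 rad on the one before, 26-48 mm on, within 12 mm sideways, holes to the button end (x of tab1_mid in the frame of cassette between -0.025 and 0.025 m and z of tab1_mid in the frame of cassette between 0.008 and 0.03 m and angle between the x axis of each of tab1_mid, tab2_mid, tab3_mid, tab4_mid, tab5_mid, tab6_mid and the y axis of cassette, either way round below 0.32 rad and linear speed of each of tab1, tab2, tab3, tab4, tab5, tab6 below 0.02 m/s and x of row_end in the frame of tab1_mid above 0.02 m and angle between the z axis of each of tab1_mid, tab2_mid, tab3_mid, tab4_mid, tab5_mid, tab6_mid and the z axis of cassette, either way round below 0.3 rad and ((y of tab1_mid in the frame of cassette between -0.116 and -0.09 m and angle between the z axis of tab1_mid and the z axis of cassette, either way round below 0.06 rad and z of tab1_mid in the frame of cassette below 0.017 m) or angle between the z axis of tab1_mid and the z axis of cassette, either way round above 0.08 rad) and ((y of tab1_mid in the frame of cassette between -0.116 and -0.09 m and angle between the z axis of tab1_mid and the z axis of cassette, either way round below 0.06 rad and z of tab1_mid in the frame of cassette below 0.017 m) or (x of tab1_mid in the frame of tab2_mid between 0.026 and 0.048 m and y of tab1_mid in the frame of tab2_mid between -0.012 and 0.012 m) or (x of tab1_mid in the frame of tab3_mid between 0.026 and 0.048 m and y of tab1_mid in the frame of tab3_mid between -0.012 and 0.012 m) or (x of tab1_mid in the frame of tab4_mid between 0.026 and 0.048 m and y of tab1_mid in the frame of tab4_mid between -0.012 and 0.012 m) or (x of tab1_mid in the frame of tab5_mid between 0.026 and 0.048 m and y of tab1_mid in the frame of tab5_mid between -0.012 and 0.012 m) or (x of tab1_mid in the frame of tab6_mid between 0.026 and 0.048 m and y of tab1_mid in the frame of tab6_mid between -0.012 and 0.012 m)) and x of tab2_mid in the frame of cassette between -0.025 and 0.025 m and z of tab2_mid in the frame of cassette between 0.008 and 0.03 m and x of row_end in the frame of tab2_mid above 0.02 m and ((y of tab2_mid in the frame of cassette between -0.116 and -0.09 m and angle between the z axis of tab2_mid and the z axis of cassette, either way round below 0.06 rad and z of tab2_mid in the frame of cassette below 0.017 m) or angle between the z axis of tab2_mid and the z axis of cassette, either way round above 0.08 rad) and ((y of tab2_mid in the frame of cassette between -0.116 and -0.09 m and angle between the z axis of tab2_mid and the z axis of cassette, either way round below 0.06 rad and z of tab2_mid in the frame of cassette below 0.017 m) or (x of tab2_mid in the frame of tab1_mid between 0.026 and 0.048 m and y of tab2_mid in the frame of tab1_mid between -0.012 and 0.012 m) or (x of tab2_mid in the frame of tab3_mid between 0.026 and 0.048 m and y of tab2_mid in the frame of tab3_mid between -0.012 and 0.012 m) or (x of tab2_mid in the frame of tab4_mid between 0.026 and 0.048 m and y of tab2_mid in the frame of tab4_mid between -0.012 and 0.012 m) or (x of tab2_mid in the frame of tab5_mid between 0.026 and 0.048 m and y of tab2_mid in the frame of tab5_mid between -0.012 and 0.012 m) or (x of tab2_mid in the frame of tab6_mid between 0.026 and 0.048 m and y of tab2_mid in the frame of tab6_mid between -0.012 and 0.012 m)) and x of tab3_mid in the frame of cassette between -0.025 and 0.025 m and z of tab3_mid in the frame of cassette between 0.008 and 0.03 m and x of row_end in the frame of tab3_mid above 0.02 m and ((y of tab3_mid in the frame of cassette between -0.116 and -0.09 m and angle between the z axis of tab3_mid and the z axis of cassette, either way round below 0.06 rad and z of tab3_mid in the frame of cassette below 0.017 m) or angle between the z axis of tab3_mid and the z axis of cassette, either way round above 0.08 rad) and ((y of tab3_mid in the frame of cassette between -0.116 and -0.09 m and angle between the z axis of tab3_mid and the z axis of cassette, either way round below 0.06 rad and z of tab3_mid in the frame of cassette below 0.017 m) or (x of tab3_mid in the frame of tab1_mid between 0.026 and 0.048 m and y of tab3_mid in the frame of tab1_mid between -0.012 and 0.012 m) or (x of tab3_mid in the frame of tab2_mid between 0.026 and 0.048 m and y of tab3_mid in the frame of tab2_mid between -0.012 and 0.012 m) or (x of tab3_mid in the frame of tab4_mid between 0.026 and 0.048 m and y of tab3_mid in the frame of tab4_mid between -0.012 and 0.012 m) or (x of tab3_mid in the frame of tab5_mid between 0.026 and 0.048 m and y of tab3_mid in the frame of tab5_mid between -0.012 and 0.012 m) or (x of tab3_mid in the frame of tab6_mid between 0.026 and 0.048 m and y of tab3_mid in the frame of tab6_mid between -0.012 and 0.012 m)) and x of tab4_mid in the frame of cassette between -0.025 and 0.025 m and z of tab4_mid in the frame of cassette between 0.008 and 0.03 m and x of row_end in the frame of tab4_mid above 0.02 m and ((y of tab4_mid in the frame of cassette between -0.116 and -0.09 m and angle between the z axis of tab4_mid and the z axis of cassette, either way round below 0.06 rad and z of tab4_mid in the frame of cassette below 0.017 m) or angle between the z axis of tab4_mid and the z axis of cassette, either way round above 0.08 rad) and ((y of tab4_mid in the frame of cassette between -0.116 and -0.09 m and angle between the z axis of tab4_mid and the z axis of cassette, either way round below 0.06 rad and z of tab4_mid in the frame of cassette below 0.017 m) or (x of tab4_mid in the frame of tab1_mid between 0.026 and 0.048 m and y of tab4_mid in the frame of tab1_mid between -0.012 and 0.012 m) or (x of tab4_mid in the frame of tab2_mid between 0.026 and 0.048 m and y of tab4_mid in the frame of tab2_mid between -0.012 and 0.012 m) or (x of tab4_mid in the frame of tab3_mid between 0.026 and 0.048 m and y of tab4_mid in the frame of tab3_mid between -0.012 and 0.012 m) or (x of tab4_mid in the frame of tab5_mid between 0.026 and 0.048 m and y of tab4_mid in the frame of tab5_mid between -0.012 and 0.012 m) or (x of tab4_mid in the frame of tab6_mid between 0.026 and 0.048 m and y of tab4_mid in the frame of tab6_mid between -0.012 and 0.012 m)) and x of tab5_mid in the frame of cassette between -0.025 and 0.025 m and z of tab5_mid in the frame of cassette between 0.008 and 0.03 m and x of row_end in the frame of tab5_mid above 0.02 m and ((y of tab5_mid in the frame of cassette between -0.116 and -0.09 m and angle between the z axis of tab5_mid and the z axis of cassette, either way round below 0.06 rad and z of tab5_mid in the frame of cassette below 0.017 m) or angle between the z axis of tab5_mid and the z axis of cassette, either way round above 0.08 rad) and ((y of tab5_mid in the frame of cassette between -0.116 and -0.09 m and angle between the z axis of tab5_mid and the z axis of cassette, either way round below 0.06 rad and z of tab5_mid in the frame of cassette below 0.017 m) or (x of tab5_mid in the frame of tab1_mid between 0.026 and 0.048 m and y of tab5_mid in the frame of tab1_mid between -0.012 and 0.012 m) or (x of tab5_mid in the frame of tab2_mid between 0.026 and 0.048 m and y of tab5_mid in the frame of tab2_mid between -0.012 and 0.012 m) or (x of tab5_mid in the frame of tab3_mid between 0.026 and 0.048 m and y of tab5_mid in the frame of tab3_mid between -0.012 and 0.012 m) or (x of tab5_mid in the frame of tab4_mid between 0.026 and 0.048 m and y of tab5_mid in the frame of tab4_mid between -0.012 and 0.012 m) or (x of tab5_mid in the frame of tab6_mid between 0.026 and 0.048 m and y of tab5_mid in the frame of tab6_mid between -0.012 and 0.012 m)) and x of tab6_mid in the frame of cassette between -0.025 and 0.025 m and z of tab6_mid in the frame of cassette between 0.008 and 0.03 m and x of row_end in the frame of tab6_mid above 0.02 m and ((y of tab6_mid in the frame of cassette between -0.116 and -0.09 m and angle between the z axis of tab6_mid and the z axis of cassette, either way round below 0.06 rad and z of tab6_mid in the frame of cassette below 0.017 m) or angle between the z axis of tab6_mid and the z axis of cassette, either way round above 0.08 rad) and ((y of tab6_mid in the frame of cassette between -0.116 and -0.09 m and angle between the z axis of tab6_mid and the z axis of cassette, either way round below 0.06 rad and z of tab6_mid in the frame of cassette below 0.017 m) or (x of tab6_mid in the frame of tab1_mid between 0.026 and 0.048 m and y of tab6_mid in the frame of tab1_mid between -0.012 and 0.012 m) or (x of tab6_mid in the frame of tab2_mid between 0.026 and 0.048 m and y of tab6_mid in the frame of tab2_mid between -0.012 and 0.012 m) or (x of tab6_mid in the frame of tab3_mid between 0.026 and 0.048 m and y of tab6_mid in the frame of tab3_mid between -0.012 and 0.012 m) or (x of tab6_mid in the frame of tab4_mid between 0.026 and 0.048 m and y of tab6_mid in the frame of tab4_mid between -0.012 and 0.012 m) or (x of tab6_mid in the frame of tab5_mid between 0.026 and 0.048 m and y of tab6_mid in the frame of tab5_mid between -0.012 and 0.012 m)) and horizontal distance between tab1_mid and tab2_mid above 0.022 m and horizontal distance between each of tab1_mid, tab2_mid and tab3_mid above 0.022 m and horizontal distance between each of tab1_mid, tab2_mid, tab3_mid and tab4_mid above 0.022 m and horizontal distance between each of tab1_mid, tab2_mid, tab3_mid, tab4_mid and tab5_mid above 0.022 m and horizontal distance between each of tab1_mid, tab2_mid, tab3_mid, tab4_mid, tab5_mid and tab6_mid above 0.022 m and value of joint lid below 0.03 rad and value of joint release below 0.003 m); the robot touches nothing.
It fails at once if one of the other things on the bench is shifted more than 40 mm (distance of any of offcut, elbow, bolt_jar, pipe_cut, driver, hammer from where it was at the start of the episode above 0.04 m).
Of tab1, tab2, tab3, tab4, tab5, tab6 only 4 to 6 are there at a start; the rules pass over those that are not, and their reading is None.
At some moment in a run one of tab1, tab2, tab3, tab4, tab5, tab6 may be knocked a few centimetres aside while the robot is not near it.
Once in a run the grip may slacken for a moment while it holds something.
It also fails if it takes over 210 s, if anything falls off the work surface, if the arm or the gripper's body presses on something with over 40 N, if the wrist force passes 120 N, or if a joint passes its speed limit or range.

## Working session

There is one attempt and no reset: what is moved stays moved. The work goes in short steps, each a Python script; the robot and the scene stay as the last script left them, time stands still between calls to the robot, and variables do not carry over. Pictures are saved under pics/ and viewed, and the job is handed in when it is done.

```bash
ls; mkdir -p pics
python3 - <<'E'
from workcell import env, viewer, sensors
import cv2
for n in ("scene","top"):
    p,d=viewer.snapshot(n); cv2.imwrite(f"pics/{n}0.png",cv2.resize(p[:,:,::-1],None,fx=1.5,fy=1.5,interpolation=cv2.INTER_CUBIC))
    print(viewer.get_calibration(n), d.min(),d.max())
print(sensors.current_time(), sensors.current_ee_pos(), sensors.current_ee_rot())
E
```

```text
pics
{'intrinsics': array([[470.44977876,   0.        , 253.92794668],
       [  0.        , 470.44977876, 191.32289663],
       [  0.        ,   0.        ,   1.        ]]), 'k1': -0.08781206496676001, 'xyz': array([1777.87159382,  250.20244241,  922.68128332]), 'attitude': array([[-0.16912273, -0.56489655,  0.80764434],
       [ 0.9855032 , -0.10810798,  0.13075206],
       [ 0.01345141,  0.81804923,  0.57499088]])} 0.0 3999.2341
{'intrinsics': array([[463.6306106 ,   0.        , 255.26908361],
       [  0.        , 463.6306106 , 195.4316982 ],
       [  0.        ,   0.        ,   1.        ]]), 'k1': -0.01068686816789214, 'xyz': array([ 362.35450268,   42.20749208, 1473.42075766]), 'attitude': array([[ 0.02321684,  0.99076017, -0.13362356],
       [-0.99962995,  0.02490143,  0.01094939],
       [ 0.01417563,  0.13331991,  0.99097167]])} 0.0 2413.292
0.1 [ 185.28099469 -517.37963469  230.49590903] [[-9.41514039e-01 -3.36973144e-01 -6.44175687e-04]
 [-3.36973751e-01  9.41512728e-01  1.57260891e-03]
 [ 7.65726395e-05  1.69770366e-03 -9.99998556e-01]]
```

View pics/scene0.png

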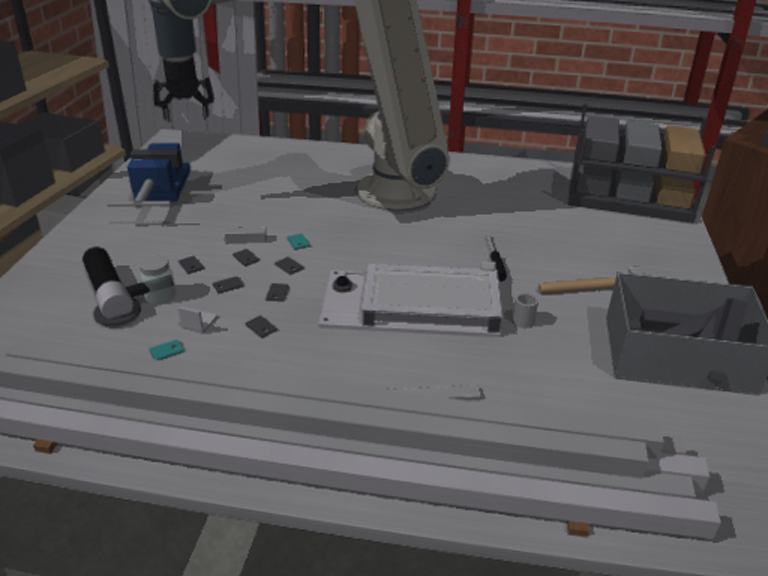

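View pics/top0.png

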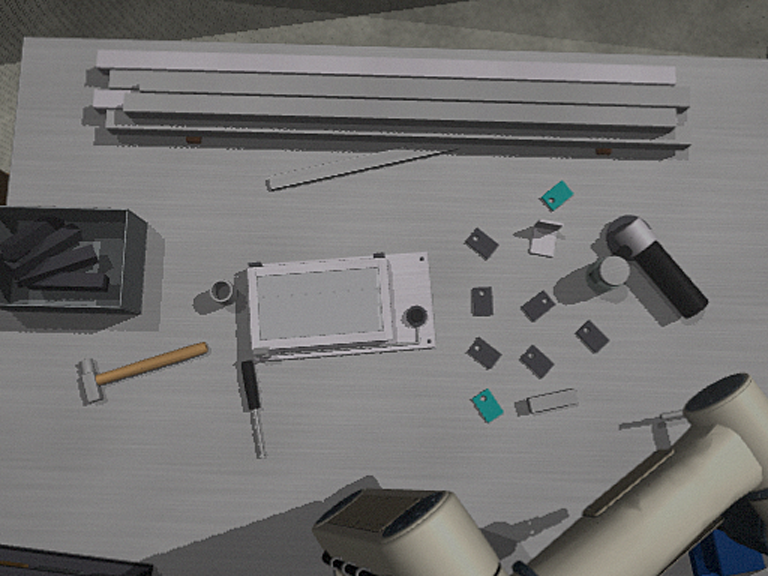

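```bash
cat > h.py <<'E'
import numpy as np, cv2
from workcell import env, solve_ik, viewer, close_job, sensors
def snap(n,save=None):
    p,d=viewer.snapshot(n)
    if save: cv2.imwrite(f"pics/{save}.png",cv2.resize(p[:,:,::-1],None,fx=1.5,fy=1.5,interpolation=cv2.INTER_CUBIC))
    return p,d
def p2w(n,uv,z):
    c=viewer.get_calibration(n); uv=np.asarray(uv,float).reshape(-1,1,2)
    s=cv2.undistortPoints(uv,c['intrinsics'],np.array([c['k1'],0,0,0.])).reshape(-1,2)
    r=np.c_[s[:,0],-s[:,1],-np.ones(len(s))]@c['attitude'].T
    t=(z-c['xyz'][2])/r[:,2]
    return c['xyz']+r*t[:,None]
def w2p(n,P):
    c=viewer.get_calibration(n); q=(np.atleast_2d(P)-c['xyz'])@c['attitude']
    q=q*[1,-1,-1]
    return cv2.projectPoints(q.reshape(-1,1,3),np.zeros(3),np.zeros(3),c['intrinsics'],np.array([c['k1'],0,0,0.]))[0].reshape(-1,2)
def crop(p,x0,y0,x1,y1,f,name):
    cv2.imwrite(f"pics/{name}.png",cv2.resize(p[y0:y1,x0:x1,::-1],None,fx=f,fy=f,interpolation=cv2.INTER_CUBIC))
def tabs(p,zt=6.,roi=None,dbg=False):
    """dark grey tabs on the bench in the top view -> list of (x,y,ang of plain-end dir,area,score)"""
    hsv=cv2.cvtColor(p,cv2.COLOR_RGB2HSV)
    m=((hsv[:,:,2]<88)).astype(np.uint8)
    m[hsv[:,:,1]>110]=0
    if roi is not None:
        k=np.zeros_like(m); k[roi[1]:roi[3],roi[0]:roi[2]]=1; m&=k
    mc=cv2.morphologyEx(m,cv2.MORPH_CLOSE,np.ones((3,3),np.uint8))
    cs,_=cv2.findContours(mc,cv2.RETR_EXTERNAL,cv2.CHAIN_APPROX_NONE)
    out=[]
    g=cv2.cvtColor(p,cv2.COLOR_RGB2GRAY).astype(float)
    for c in cs:
        mask=np.zeros_like(m); cv2.drawContours(mask,[c],-1,1,-1)
        a=int(mask.sum())
        if not 120<a<420: continue
        v,u=np.nonzero(mask)
        W=p2w('top',np.c_[u,v].astype(float),zt)[:,:2]
        r=cv2.minAreaRect(W.astype(np.float32))
        C=W.mean(0); X=W-C
        ev,E=np.linalg.eigh(X.T@X/len(X))
        e=E[:,1]; s=X@e; t=X@E[:,0]
        b=g[v,u]; 
        # bright hole: compare samples at +-18
        def hol(sg):
            k=(np.abs(s-sg*18)<7)&(np.abs(t)<6); return b[k].max() if k.any() else 0
        hp,hm=hol(1),hol(-1)
        d=-e if hp>hm else e
        out.append(dict(C=C,ang=np.arctan2(d[1],d[0]),area=a,dim=tuple(np.round(np.sqrt(12*ev),1)),h=(hp,hm),mv=np.median(b)))
    return out
E
python3 - <<'E'
from h import *
p,d=snap('top')
crop(p,300,110,430,290,4,'top1'[:4]+'tabs')
crop(p,155,155,300,250,5,'topcas')
for t in tabs(p,roi=(300,120,420,270)): print(t, w2p('top',[*t['C'],6]))
E
```

```text
{'C': array([ 423.58005903, -299.46585516]), 'ang': np.float64(-2.2705903142087362), 'area': 274, 'dim': (np.float64(44.3), np.float64(61.7)), 'h': (np.float64(147.0), np.float64(67.0)), 'mv': np.float64(61.0)} [[357.08651738 240.77854037]]
{'C': array([ 438.10770181, -187.5725181 ]), 'ang': np.float64(-2.2071123479853787), 'area': 270, 'dim': (np.float64(43.9), np.float64(61.6)), 'h': (np.float64(164.0), np.float64(66.0)), 'mv': np.float64(62.0)} [[321.8322032  235.34231005]]
{'C': array([ 478.91352476, -418.10566468]), 'ang': np.float64(-2.2744586351897107), 'area': 266, 'dim': (np.float64(44.1), np.float64(61.0)), 'h': (np.float64(145.0), np.float64(68.0)), 'mv': np.float64(61.0)} [[394.09683596 224.20453734]]
{'C': array([ 547.40795643, -183.44289725]), 'ang': np.float64(-3.100607322205994), 'area': 267, 'dim': (np.float64(45.1), np.float64(60.6)), 'h': (np.float64(70.0), np.float64(150.0)), 'mv': np.float64(63.0)} [[320.68592311 201.03643254]]
{'C': array([ 673.78001942, -181.70575118]), 'ang': np.float64(-2.2393981391481685), 'area': 255, 'dim': (np.float64(44.9), np.float64(61.0)), 'h': (np.float64(167.0), np.float64(67.0)), 'mv': np.float64(63.0)} [[320.31661741 162.22537095]]
{'C': array([ 707.04449928, -303.45544148]), 'ang': np.float64(-1.3083891784785835), 'area': 182, 'dim': (np.float64(25.7), np.float64(91.5)), 'h': (np.float64(93.0), np.float64(82.0)), 'mv': np.float64(77.0)} [[357.77609745 153.14520823]]
```

Run:
```python
from h import *
p,d=snap('scene')
crop(p,200,165,360,230,5,'sccas')
```

```text
(no output)
```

View pics/top1tabs.png

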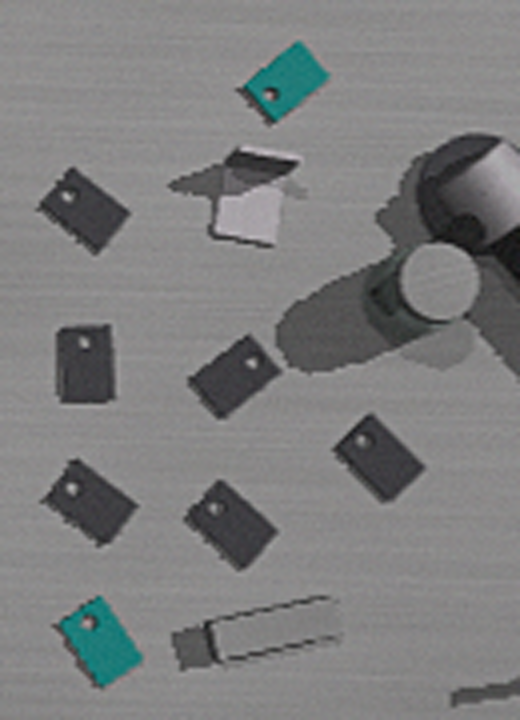

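View pics/topcas.png

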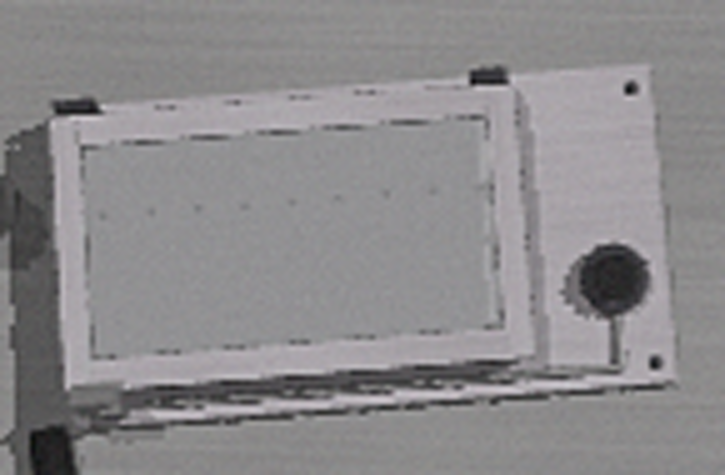

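View pics/sccas.png

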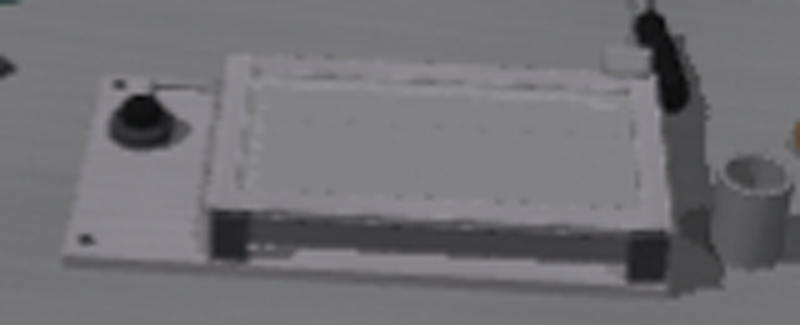

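Run:
```python
from h import *
from scipy.optimize import least_squares
p,d=snap('top')
g=cv2.cvtColor(p,cv2.COLOR_RGB2GRAY)
# button blob
m=(g<60).astype(np.uint8); k=np.zeros_like(m);k[200:222,266:290]=1;m&=k
v,u=np.nonzero(m);print('button px',u.mean(),v.mean(),len(u))
# px = crop/5+155 -0.4 (cv resize centre shift)
f=lambda a:(np.array(a)+.5)/5-.5+155
T=[((649,66),(117,-235,10)),((677,384),(-88,-235,10)),((613,279),(-20,-200,34)),
   ((68,388),(105-173,145,46)),((535,358),(105-173,-145,46)),((50,118),(105,145,46))]
f2=lambda a:(np.array(a)+.5)/5-.5+np.array([200,165])
S=[((62,262),(117,-235,10)),((106,75),(-88,-235,10)),((142,107),(-20,-200,34)),((205,208),(105,-145,46)),((668,231),(105,145,46)),((232,54),(-68,-145,46))]
def W(q,M):
    M=np.array(M,float);c,s=np.cos(q[2]),np.sin(q[2])
    return np.c_[q[0]+c*M[:,0]-s*M[:,1],q[1]+s*M[:,0]+c*M[:,1],M[:,2]]
def res(q,which):
    r=[]
    if 't' in which: r.append(w2p('top',W(q,[b for a,b in T]))-np.array([f(a) for a,b in T]))
    if 's' in which: r.append(w2p('scene',W(q,[b for a,b in S]))-np.array([f2(a) for a,b in S]))
    return np.vstack(r).ravel()
for w in ('t','s','ts'):
    o=least_squares(res,[530,50,0],args=(w,),loss='soft_l1'); print(w,o.x,np.round(o.fun.reshape(-1,2),1).tolist())
for th in (70,76,82):
    m=((g<th)).astype(np.uint8)
    hsv=cv2.cvtColor(p,cv2.COLOR_RGB2HSV); m[hsv[:,:,1]>110]=0
    k=np.zeros_like(m);k[140:265,300:410]=1;m&=k
    cs,_=cv2.findContours(m,cv2.RETR_EXTERNAL,cv2.CHAIN_APPROX_NONE)
    print(th,[(cv2.contourArea(c),np.round(cv2.minAreaRect(c)[1],1).tolist()) for c in cs if cv2.contourArea(c)>120])
print(g[205:212,338:372])
```

```text
button px 276.94166666666666 210.45833333333334 120
t [5.12947672e+02 1.55949122e+02 9.62204185e-02] [[0.4, -0.1], [0.1, 0.0], [0.6, -0.4], [-1.0, 1.0], [-0.1, 0.2], [-0.1, -0.5]]
s [5.14312324e+02 1.58281918e+02 9.60316559e-02] [[-0.2, -1.0], [-0.4, 0.2], [-0.1, -0.3], [0.1, -0.1], [1.4, 0.5], [-0.4, 0.3]]
ts [5.13152538e+02 1.56929417e+02 9.64345152e-02] [[0.1, -0.2], [-0.2, -0.1], [0.3, -0.5], [-1.3, 0.9], [-0.4, 0.1], [-0.4, -0.6], [-0.5, -1.3], [-0.7, 0.0], [-0.4, -0.6], [-0.2, -0.4], [1.0, 0.2], [-0.7, 0.1]]
70 [(219.5, [19.3, 12.7]), (214.0, [19.0, 12.6]), (209.5, [18.4, 12.7]), (206.0, [12.4, 19.2]), (202.0, [12.0, 19.0]), (153.0, [21.1, 14.6]), (205.0, [18.3, 12.3])]
76 [(226.5, [19.8, 13.0]), (222.5, [19.8, 13.2]), (230.0, [19.1, 12.7]), (216.5, [12.8, 19.4]), (207.5, [18.8, 13.1]), (191.5, [21.6, 15.5]), (210.0, [18.7, 12.8])]
82 [(237.0, [20.1, 13.5]), (229.5, [19.8, 13.5]), (236.0, [19.1, 12.7]), (224.5, [12.8, 20.0]), (218.0, [18.9, 13.9]), (249.0, [29.3, 44.0]), (218.5, [18.7, 13.7])]
[[137 134 140 139 135 137 139 141 130  68  52  57  68  63  63  64  63  63
   55  64  
[... 202 characters left out ...]
 136 135 134 142 135 136 140 145 133  85  77  41  69  64  59  60  59
   64  65  62  65  59  62  56  56  70 105 130 140 137 140 136 138]
 [135 137 141 134 135 140 137 137 139 143 135  85  59  49  63  64  66  57
   55  62  60  62  60  62  61  92 137 145 136 141 137 140 138 135]
 [135 137 139 136 133 134 134 136 135 137 139 131  75  45  52  67  62  63
   60  64  66  61  54  72 103 128 140 136 139 134 137 132 132 135]
 [137 133 131 133 134 136 137 134 138 135 138 126  80  75  46  64  64  63
   65  63  60  59  70 105 142 138 134 134 135 133 133 134 133 132]
 [139 143 135 141 143 137 138 137 137 135 135 143 131  83  78  53  63  67
   62  63  62  75 118 146 139 139 135 135 135 135 134 130 134 133]]
```

```bash
cat >> h.py <<'E'
CX,CY,CA=513.1,156.3,0.0963
_c,_s=np.cos(CA),np.sin(CA)
RC=np.array([[_c,-_s,0],[_s,_c,0],[0,0,1.]])
def cw(x,y,z): return RC@np.array([x,y,z],float)+[CX,CY,0]
def wc(P): return RC.T@(np.asarray(P,float)-[CX,CY,0])
def rot(jaw,zax):
    z=np.array(zax,float);z/=np.linalg.norm(z);y=np.array(jaw,float);y-=z*(y@z);y/=np.linalg.norm(y)
    return np.c_[np.cross(y,z),y,z]
def st(): 
    print('t',round(sensors.current_time(),2),'tcp',np.round(sensors.current_ee_pos(),1),'F',np.round(sensors.current_force(),1),'op',round(float(sensors.current_opening()),1))
E
python3 - <<'E'
from h import *
a=0.3
zt=RC@np.array([0,np.sin(a),-np.cos(a)])   # tool z points down and toward +y => body leans to -y
P=cw(-20,-203,0)
for sg in (1,-1):
    R=rot(sg*RC[:,0],zt)
    q=solve_ik(P+[0,0,60],R); print(sg,q)
R=min((rot(sg*RC[:,0],zt) for sg in (1,-1)),key=lambda R:abs(solve_ik(P+[0,0,60],R)[5]))
env.move_gripper(0)
env.movep(P+[0,0,70],R); st()
r=env.move_straight(P+[0,0,25],feed=40,max_force=12); print(r); st()
env.move_straight(P+[0,0,110],feed=200)
st()
snap('scene','sc1'); snap('top','tp1')
E
```

```text
1 [-0.01522844  0.37565203 -0.09708278 -0.3271186  -1.15304832 -2.88809747]
-1 [-0.01522844  0.37565203 -0.09708278 -0.3271186  -1.15304832  0.25349518]
t 3.14 tcp [512.8 -48.5  70.3] F [-0.5  0.7 -0.2] op -0.2
True
t 4.14 tcp [512.5 -47.7  28.1] F [-2.1 -0.6  7.2] op -0.2
t 4.71 tcp [512.7 -47.5 110. ] F [-0.6 -1.  -0.6] op -0.1
```

View pics/sc1.png

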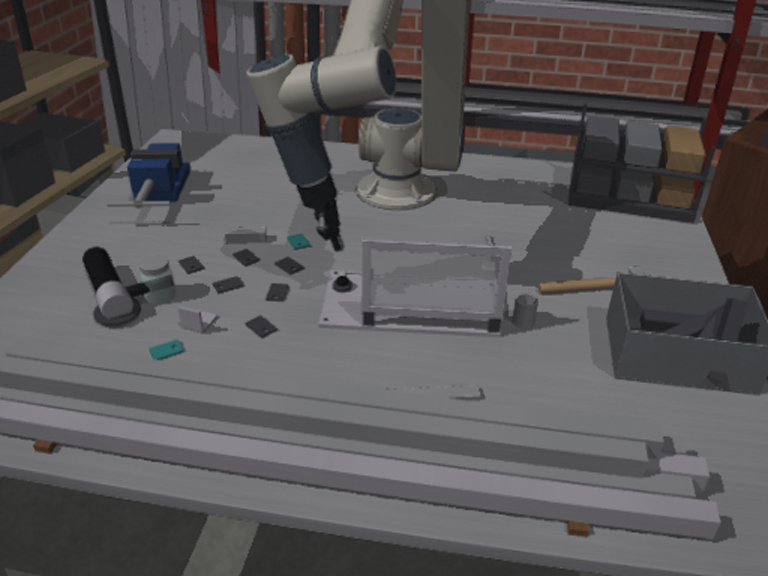

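View pics/tp1.png

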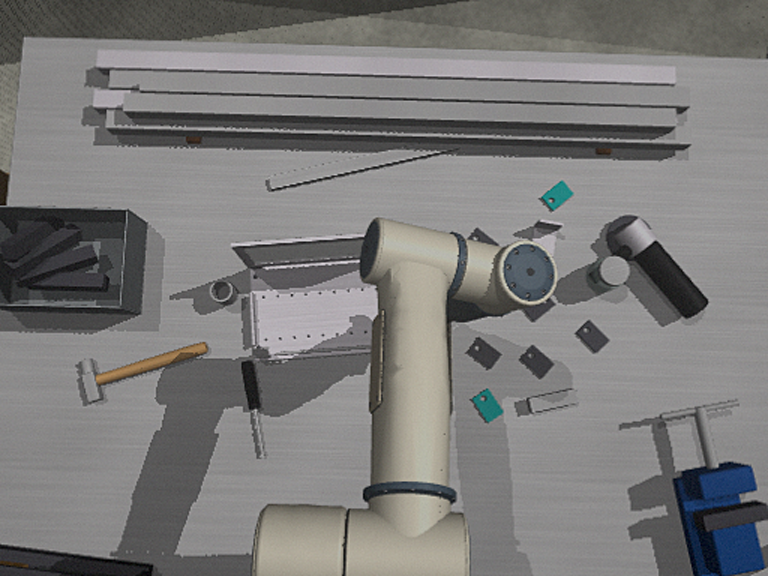

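Run:
```python
from h import *
R=rot([-1,0,0],[0,0,-1])
P=np.array([487,-245,0.])
print(solve_ik(P+[0,0,40],R))
env.movep(P+[0,0,35],R); env.move_gripper(40,strength=60)
r=env.move_straight(P+[0,0,-20],feed=25,max_force=4); print(r); st()
env.move_straight(P+[0,0,20],feed=60)
env.move_gripper(56)
r=env.move_straight(P+[0,0,-20],feed=25,max_force=4); print(r); st()
env.move_straight(P+[0,0,80],feed=150); st()
```

```text
[-0.17895643  0.38196471 -0.22703113  0.         -0.96180048  0.17895643]
True
t 7.51 tcp [ 487.  -245.    -1.4] F [-1.   1.2  6.6] op 39.8
True
t 9.31 tcp [ 487.  -245.    -4.1] F [-1.1  1.3  5.4] op 55.9
t 10.03 tcp [ 486.3 -244.6   78.9] F [ 0.5  0.5 -0.6] op 55.8
```

```bash
cat >> h.py <<'E'
def find(p,zt=6.,roi=(298,130,415,262),th=70):
    hsv=cv2.cvtColor(p,cv2.COLOR_RGB2HSV); g=cv2.cvtColor(p,cv2.COLOR_RGB2GRAY)
    m=((g<th)&(hsv[:,:,1]<110)).astype(np.uint8)
    k=np.zeros_like(m); k[roi[1]:roi[3],roi[0]:roi[2]]=1; m&=k
    cs,_=cv2.findContours(m,cv2.RETR_EXTERNAL,cv2.CHAIN_APPROX_NONE); out=[]
    for c in cs:
        M=np.zeros_like(m); cv2.drawContours(M,[c],-1,1,-1); a=int(M.sum())
        if not 190<a<300: continue
        v,u=np.nonzero(M); W=p2w('top',np.c_[u,v].astype(float),zt)[:,:2]
        C=W.mean(0);X=W-C; ev,E=np.linalg.eigh(X.T@X/len(X)); e=E[:,1];t=X@E[:,0];s=X@e; dim=np.sqrt(12*ev)
        if not(35<dim[0]<47 and 54<dim[1]<67): continue
        b=g[v,u].astype(float)
        h=[b[(np.abs(s-q*18)<6)&(np.abs(t)<5)].max() for q in (1,-1)]
        d=-e if h[0]>h[1] else e
        out.append(dict(C=C,d=d,a=a,dim=np.round(dim,1),h=h))
    return out
def pick(t,z=1.0,off=8,op=56):
    d=np.r_[t['d'],0]; x=-d; zt=np.array([0,0,-1.]); R=np.c_[x,np.cross(zt,x),zt]
    P=np.r_[t['C'],0]+off*d
    env.movep(P+[0,0,90],R); env.move_gripper(op)
    env.move_straight(P+[0,0,20],feed=200); env.move_straight(P+[0,0,z],feed=50)
    env.move_gripper(20,strength=60); st()
    env.move_straight(P+[0,0,120],feed=200); st()
def place(y,th,x=0,off=8,dz=2.8,over=1.5):
    d=RC@np.array([0,np.cos(th),-np.sin(th)]); n=RC@np.array([0,np.sin(th),np.cos(th)])
    R=np.c_[-d,np.cross(-n,-d),-n]
    C=cw(x,y,10+30*np.sin(th)+3*np.cos(th)); P=C+off*d-dz*n
    env.movep(P+[0,0,100],R); 
    print('carried op',sensors.current_opening())
    env.move_straight(P+[0,0,14],feed=200)
    env.move_straight(P-[0,0,over],feed=25,max_force=4); st()
    print('contact above nominal',sensors.current_ee_pos()-P)
    return P,R
def release(P):
    env.move_gripper(54); q=np.array(sensors.current_ee_pos())
    env.move_straight(q+[0,0,70],feed=150)
def intray(p,zt=19.,th=85):
    return find(p,zt,roi=(160,170,285,245),th=th)
E
python3 - <<'E'
from h import *
env.movep(cw(0,60,200),rot(-RC[:,0],[0,0,-1])); st()
p,_=snap('top','tp2')
F=find(p)
for t in F: print(t)
for t in F:
    d=np.r_[t['d'],0];zt=np.array([0,0,-1.]);R=np.c_[-d,np.cross(zt,-d),zt]
    q=solve_ik(np.r_[t['C'],0]+8*d+[0,0,1],R); print(np.round(t['C']),None if q is None else np.round(q,2))
E
```

```text
t 11.77 tcp [507.5 215.1 199.6] F [ 0.3 -0.1 -0.5] op 55.9
{'C': array([ 424.09940057, -300.31181576]), 'd': array([-0.66759798, -0.74452195]), 'a': 235, 'dim': array([40. , 59.1]), 'h': [np.float64(154.0), np.float64(68.0)]}
{'C': array([ 439.04757716, -188.76341015]), 'd': array([-0.59917131, -0.80062085]), 'a': 238, 'dim': array([40.4, 59.2]), 'h': [np.float64(172.0), np.float64(70.0)]}
{'C': array([ 479.63314594, -417.87275456]), 'd': array([-0.69935978, -0.71476983]), 'a': 230, 'dim': array([39.2, 59.5]), 'h': [np.float64(150.0), np.float64(68.0)]}
{'C': array([ 542.45256463, -303.09478994]), 'd': array([-0.62656658,  0.77936789]), 'a': 224, 'dim': array([38.9, 59.4]), 'h': [np.float64(68.0), np.float64(170.0)]}
{'C': array([ 548.18096906, -184.85352014]), 'd': array([-0.99648047, -0.08382521]), 'a': 228, 'dim': array([38.6, 60.6]), 'h': [np.float64(70.0), np.float64(155.0)]}
{'C': array([ 674.96355765, -182.61812731]), 'd': array([-0.64865984, -0.76107845]), 'a': 223, 'dim': array([41.3, 58.3]), 'h': [np.float64(173.0), np.float64(72.0)]}
[ 424. -300.] [-0.33  0.39 -0.34  0.   -0.84  2.74]
[ 439. -189.] [-0.09  0.32 -0.45  0.   -0.8   2.59]
[ 480. -418.] [-0.48  0.57 -0.01  0.   -0.98  2.85]
[ 542. -303.] [-0.25  0.54 -0.08  0.   -0.95  0.93]
[ 548. -185.] [-0.06  0.47 -0.2   0.   -0.9   1.71]
[ 675. -183.] [-0.05  0.68  0.18  0.   -1.07  2.49]
```

View pics/tp2.png

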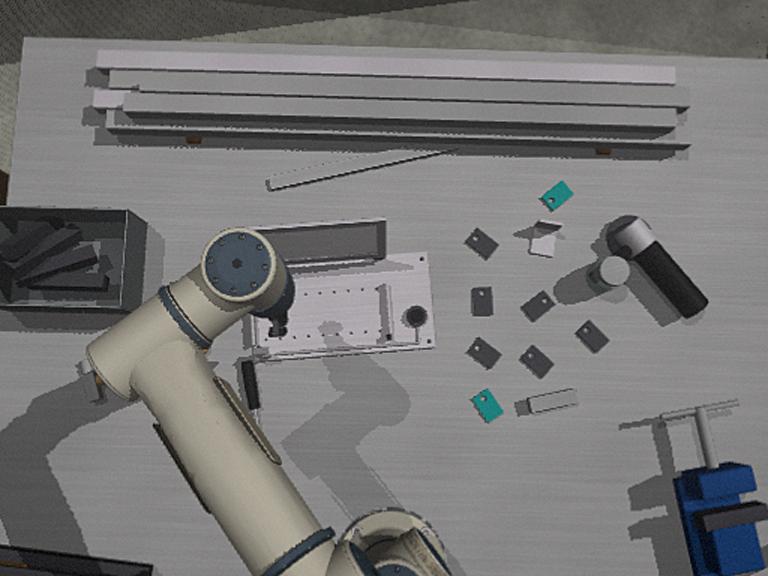

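Run:
```python
from h import *
p,_=snap('top'); F=find(p)
t=min(F,key=lambda t:np.linalg.norm(t['C']-[548,-185]))
pick(t)
P,R=place(-102,0.0)
release(P)
env.movep(cw(0,60,200),rot(-RC[:,0],[0,0,-1])); st()
p,_=snap('top'); crop(p,155,155,300,250,5,'tray1')
for q in intray(p,16): print(q, wc([*q['C'],16]))
print(len(find(p)))
```

```text
t 15.43 tcp [ 540.6 -185.8    1.8] F [-1.4  0.3  5.9] op 37.1
t 16.17 tcp [ 539.1 -185.3  118.4] F [-0.7 -0.2 -1.6] op 37.0
carried op 36.819387454288496
t 19.04 tcp [522.3  62.8  11.8] F [-1.   0.7  4.5] op 36.9
contact above nominal [0.13527364 0.09442948 1.63256366]
t 20.77 tcp [506.6 215.1 198.2] F [ 0.3  1.3 -1. ] op 53.9
{'C': array([524.6304205 ,  54.43144132]), 'd': array([-0.05060051,  0.99871897]), 'a': 249, 'dim': array([41.6, 60.2]), 'h': [np.float64(73.0), np.float64(187.0)]} [   1.68221019 -102.50523896   16.        ]
5
```

View pics/tray1.png

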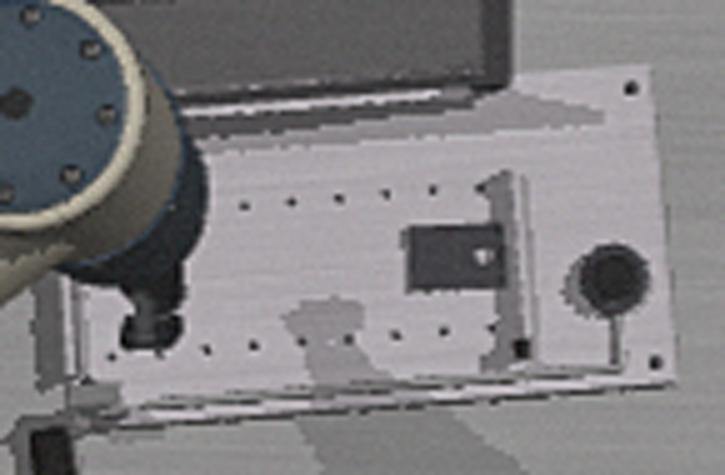

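```bash
cat > step.py <<'E'
from h import *
import sys
x,y,ty,name=float(sys.argv[1]),float(sys.argv[2]),float(sys.argv[3]),sys.argv[4]
p,_=snap('top'); F=find(p)
t=min(F,key=lambda t:np.linalg.norm(t['C']-[x,y])); print(t)
if x>600 : env.movep(cw(0,-230,150),rot(-RC[:,0],[0,0,-1]))
pick(t,z=2.0)
if x>600 : env.movep(cw(0,-230,150),rot(-RC[:,0],[0,0,-1]))
if sensors.current_opening()<30: print('LOST'); sys.exit()
P,R=place(ty,0.19,dz=1.0,over=1.5)
release(P)
env.movep(cw(20,60,200) if ty<30 else cw(0,-100,200),rot(-RC[:,0],[0,0,-1])); st()
p,_=snap('top'); crop(p,155,155,300,250,5,name)
s,_=snap('scene'); crop(s,220,150,350,230,6,name+'s')
print('left',[np.round(q['C']).tolist() for q in find(p)])
E
python3 step.py 439 -189 -66.5 tray2
```

```text
{'C': array([ 439.03040877, -188.67487541]), 'd': array([-0.60035186, -0.79973598]), 'a': 236, 'dim': array([40. , 59.3]), 'h': [np.float64(171.0), np.float64(71.0)]}
t 25.11 tcp [ 434.5 -195.2    2.8] F [-1.6  0.5  5. ] op 36.5
t 25.85 tcp [ 433.4 -194.7  118.8] F [ 0.5 -0.6 -2.1] op 36.6
carried op 36.87485837856876
t 29.65 tcp [518.8  97.7  16.8] F [-0.4  0.9  4.3] op 36.4
contact above nominal [ 0.07532767 -0.08872329  0.64506166]
t 31.28 tcp [526.6 217.6 198.4] F [-0.2 -0.  -0.9] op 54.2
left [[424.0, -300.0], [480.0, -418.0], [543.0, -303.0], [675.0, -183.0]]
```

View pics/tray2.png

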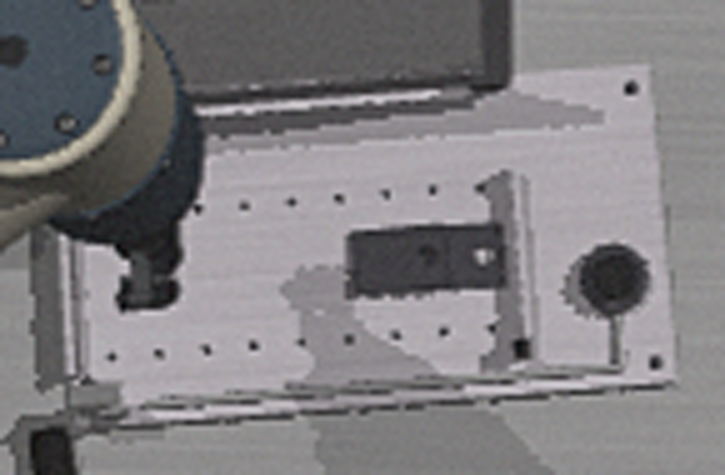

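View pics/tray2s.png

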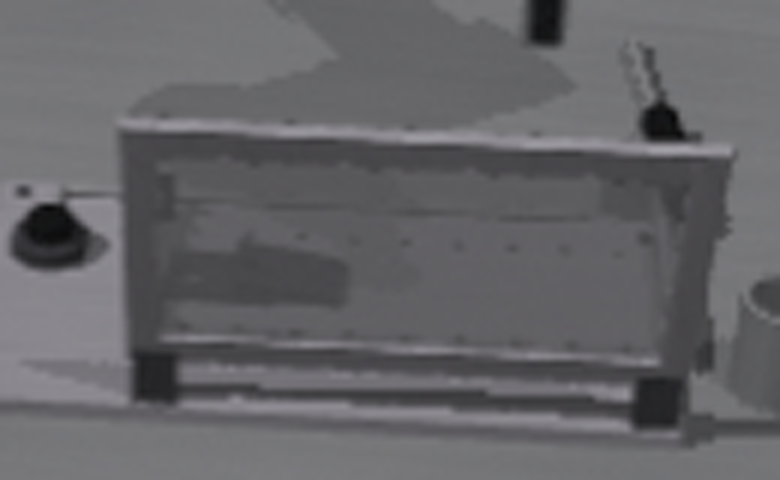

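```bash
python3 step.py 424 -300 -30.5 tray3
```

```text
{'C': array([ 424.02628616, -300.45196209]), 'd': array([-0.64446484, -0.76463394]), 'a': 234, 'dim': array([39.6, 59. ]), 'h': [np.float64(152.0), np.float64(67.0)]}
t 35.79 tcp [ 419.1 -306.8    2.8] F [-0.3  1.8  4.9] op 36.3
t 36.53 tcp [ 418.1 -306.   118.6] F [-1.  -0.2 -2. ] op 36.8
carried op 36.377967397438034
t 40.52 tcp [515.4 133.5  16.8] F [-0.5  0.7  5.5] op 36.9
contact above nominal [ 0.09650981 -0.07040462  0.6917771 ]
t 42.08 tcp [526.9 218.  199. ] F [ 0.3  0.8 -0.4] op 54.1
left [[480.0, -418.0], [542.0, -303.0], [675.0, -182.0]]
```

View pics/tray3.png

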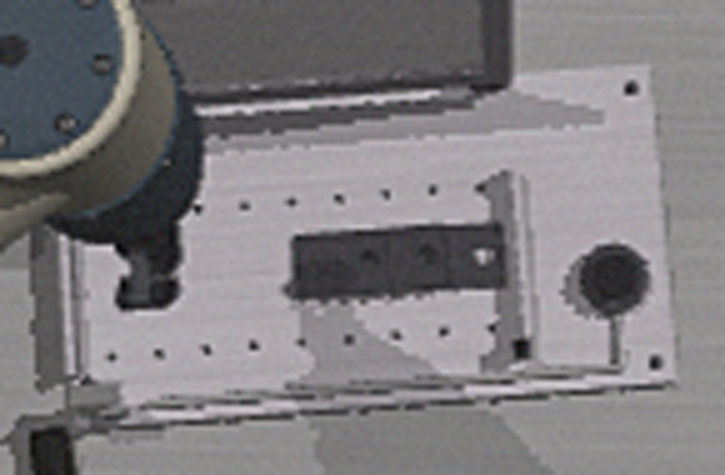

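Three tabs lie in line (row from px 292 to 500 in the crop, holes at 485, 430, 370). Next one.

```bash
python3 step.py 542 -303 5.5 tray4
```

```text
{'C': array([ 542.62546197, -303.09619503]), 'd': array([-0.63583004,  0.7718291 ]), 'a': 224, 'dim': array([38.8, 59.9]), 'h': [np.float64(71.0), np.float64(172.0)]}
t 45.68 tcp [ 537.8 -297.2    2.9] F [-1.   0.2  5.4] op 36.4
t 46.42 tcp [ 536.7 -296.3  118.3] F [-0.8  0.2 -2.3] op 36.6
carried op 36.66433255471949
t 49.27 tcp [511.9 169.4  16.7] F [-1.3 -0.3  4.5] op 36.7
contact above nominal [0.01989027 0.01449259 0.56905227]
t 50.77 tcp [527.1 217.9 199.3] F [-0.  -0.9 -1.2] op 54.2
left [[480.0, -418.0], [602.0, -430.0], [675.0, -182.0]]
```

View pics/tray4.png

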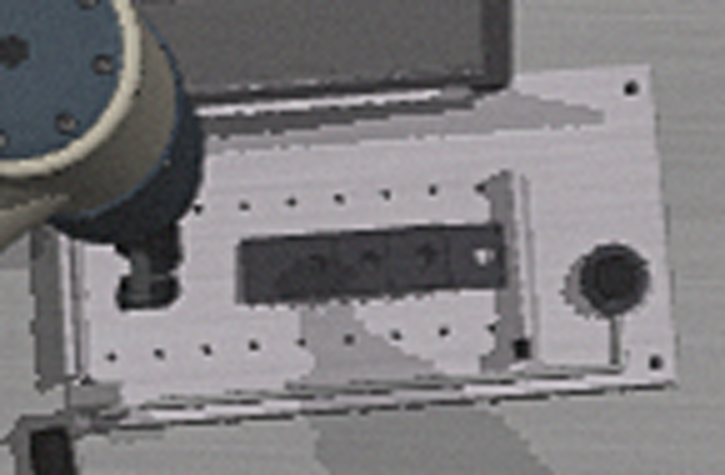

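```bash
sed -i 's/cw(0,-100,200)/cw(0,190,220)/' step.py; python3 step.py 480 -418 41.5 tray5
```

```text
{'C': array([ 479.57602231, -417.80208278]), 'd': array([-0.70028559, -0.7138628 ]), 'a': 229, 'dim': array([39. , 59.6]), 'h': [np.float64(147.0), np.float64(70.0)]}
t 55.35 tcp [ 474.3 -423.8    2.9] F [-0.3  1.9  4.1] op 36.3
t 56.09 tcp [ 473.3 -422.7  118.2] F [-0.2  0.  -1.5] op 36.6
carried op 36.259204127003834
t 60.23 tcp [508.5 205.1  16.9] F [-1.1  0.1  4.3] op 36.6
contact above nominal [ 0.11655296 -0.09058689  0.75400275]
t 61.95 tcp [494.2 344.5 217.7] F [-0.4 -0.4 -1.2] op 54.1
left [[675.0, -183.0]]
```

View pics/tray5.png

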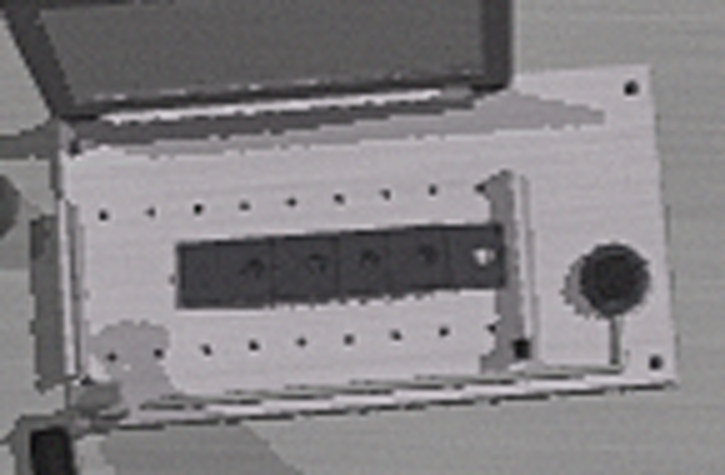

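```bash
python3 step.py 675 -183 79 tray6
```

```text
{'C': array([ 675.18279493, -182.52989315]), 'd': array([-0.64351406, -0.76543429]), 'a': 223, 'dim': array([41.1, 58.6]), 'h': [np.float64(174.0), np.float64(70.0)]}
t 67.41 tcp [ 670.6 -188.8    3. ] F [-0.6 -0.6  3.9] op 36.9
t 68.15 tcp [ 669.1 -188.2  118. ] F [-0.1 -0.3 -1.8] op 36.4
carried op 36.45836703817209
t 72.68 tcp [504.8 242.5  16.8] F [-0.6  1.1  4.8] op 36.3
contact above nominal [ 0.03180271 -0.02695606  0.67503082]
t 74.33 tcp [494.3 345.3 218.7] F [ 0.1  0.6 -1.2] op 54.0
left []
```

View pics/tray6.png

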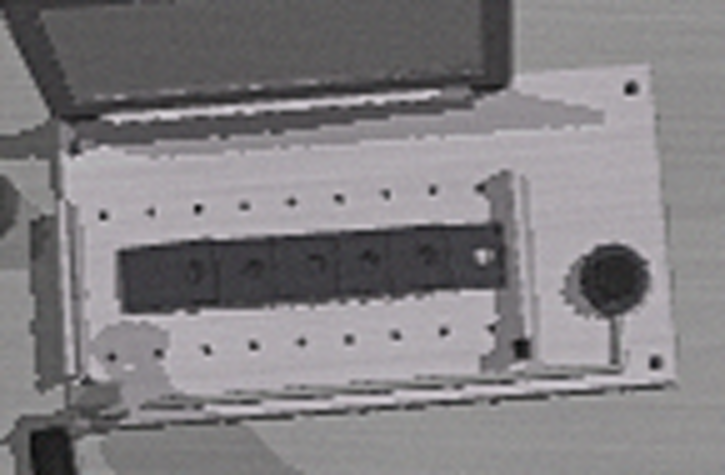

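View pics/tray6s.png

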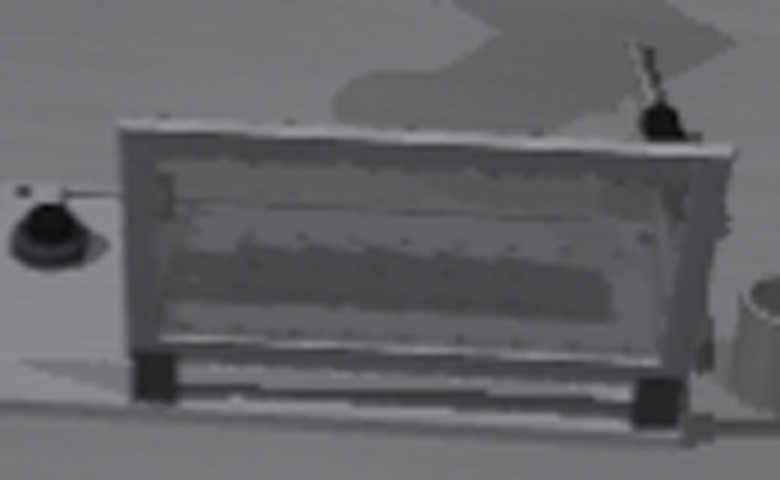

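Run:
```python
from h import *
p,_=snap('top')
q=p[200:222,174:260].astype(float); q=np.clip((q-40)*4.2,0,255).astype(np.uint8)
cv2.imwrite('pics/enh.png',cv2.resize(q[:,:,::-1],None,fx=9,fy=9,interpolation=cv2.INTER_CUBIC))
```

```text
(no output)
```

View pics/enh.png

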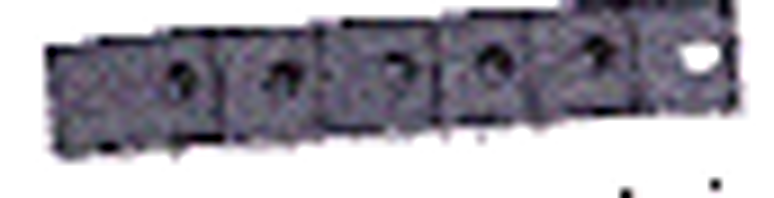

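```bash
cat > lid.py <<'E'
from h import *
Y=-30
def pt(th,r,m): return cw(105-r*np.cos(th)+(8+m)*np.sin(th),Y,38+r*np.sin(th)+(8+m)*np.cos(th))
cands=[rot(s*RC[:,1],[0,0,-1]) for s in (1,-1)]
E
python3 - <<'E'
from lid import *
A=pt(1.8,155,30)
for R in cands: print(A, solve_ik(A,R), solve_ik(A+[0,0,100],R), solve_ik(pt(0,160,0),R))
E
```

```text
[692.38595288 143.47916191 180.31270319] [ 0.4244637   0.59301138  0.49910155  0.         -1.4768865  -1.89896003] [ 0.4244637   0.60115585  0.7635467   0.         -1.73318717 -1.89896003] [ 0.58657027  0.25806767 -0.39506476  0.         -0.91766389 -2.0610666 ]
[692.38595288 143.47916191 180.31270319] [ 0.4244637   0.59301138  0.49910155  0.         -1.4768865   1.24263263] [ 0.4244637   0.60115585  0.7635467   0.         -1.73318717  1.24263263] [ 0.58657027  0.25806767 -0.39506476  0.         -0.91766389  1.08052606]
```

Run:
```python
from lid import *
R=cands[1]
env.move_gripper(0)
q=np.array(sensors.current_ee_pos()); env.move_straight(q+[0,0,120],feed=200)
A=pt(1.8,155,32)
env.movep(A+[0,0,150],R); env.move_straight(A,feed=150); st()
for th in np.arange(1.75,1.0,-0.125):
    env.move_straight(pt(th,155,11*np.sin(th)),feed=90)
    print(round(th,2),end=' ');st()
snap('scene','lidA'); snap('top','lidAt')
```

```text
t 78.68 tcp [694.9 143.8 181.3] F [-0.8  0.7  0.3] op 0.3
1.75 t 79.16 tcp [667.3 141.2 188.5] F [2.6 0.6 1.9] op -0.2
1.62 t 79.53 tcp [648.2 139.2 192. ] F [ 1.  -0.   1.4] op 0.5
1.5 t 79.89 tcp [628.7 137.4 194.1] F [2.6 0.1 1.1] op 0.0
1.38 t 80.26 tcp [609.1 135.5 193.8] F [ 2.1 -0.1  0.3] op 0.1
1.25 t 80.62 tcp [589.6 133.6 191. ] F [ 1.5 -0.4  0.9] op -0.2
1.12 t 81.0 tcp [570.4 131.7 185.7] F [ 1.2 -0.4 -0. ] op -0.1
```

View pics/lidA.png

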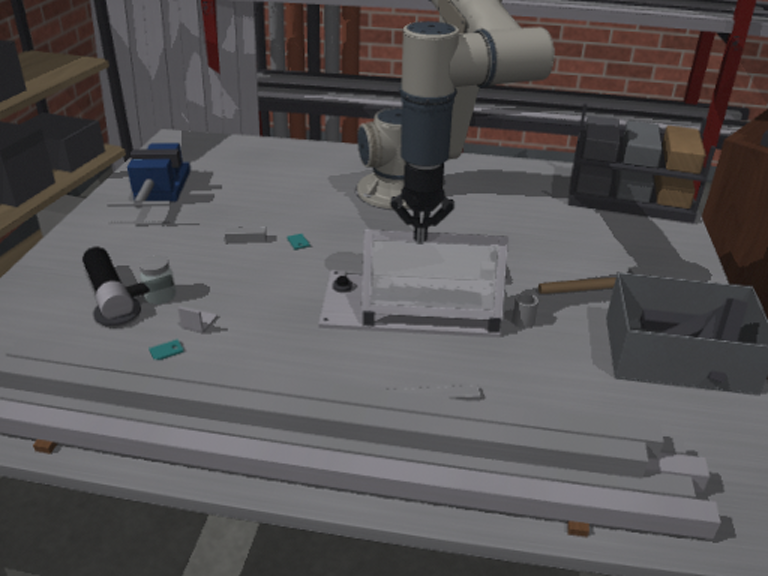

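Lid is following the fingertip (finger at px (420,235) on the lid's top bar). Continue to shut and press.

Run:
```python
from lid import *
for th in np.arange(1.0,0.05,-0.12):
    env.move_straight(pt(th,160,11*np.sin(th)),feed=90)
    print(round(th,2),end=' ');st()
r=env.move_straight(pt(0,161,0)+[0,0,3],feed=40); st()
r=env.move_straight(pt(0,161,0)-[0,0,4],feed=15,max_force=14); print(r);st()
env.sleep(0.2); st()
env.move_straight(pt(0,161,0)+[0,0,3],feed=15); st()
snap('scene','lidB')
env.move_straight(pt(0,161,0)+[0,0,60],feed=60); st()
p,_=snap('scene'); crop(p,200,165,360,230,5,'lidC')
```

```text
1.0 t 81.49 tcp [549.1 129.6 182.4] F [1.7 0.4 2.5] op -0.0
0.88 t 81.87 tcp [532.  127.9 172. ] F [0.8 0.2 1. ] op -0.1
0.76 t 82.24 tcp [516.  126.4 159.8] F [1.2 0.7 1.9] op -0.0
0.64 t 82.62 tcp [501.6 125.  145.6] F [-0.1 -0.2  2.5] op -0.5
0.52 t 82.99 tcp [489.1 123.8 129.5] F [0.  0.9 2.1] op -0.0
0.4 t 83.37 tcp [478.5 122.7 111.8] F [-0.6 -0.4  2. ] op 0.0
0.28 t 83.74 tcp [470.4 121.9  93. ] F [-0.4 -0.5  2.1] op -0.2
0.16 t 84.12 tcp [464.6 121.4  73.3] F [-2.   0.5  1.8] op 0.3
t 84.88 tcp [460.2 121.2  48.9] F [1.6 0.1 2.2] op -0.2
True
t 85.3 tcp [460.  121.2  43.7] F [-2.1  0.6  6.3] op -0.0
t 85.5 tcp [460.  121.2  43.7] F [-3.  -0.3  7. ] op 0.2
t 86.0 tcp [459.8 120.8  48.6] F [ 0.  -0.1 -0. ] op 0.2
t 87.15 tcp [459.9 120.9 105.6] F [-0.1  0.8  0. ] op 0.0
```

View pics/lidC.png

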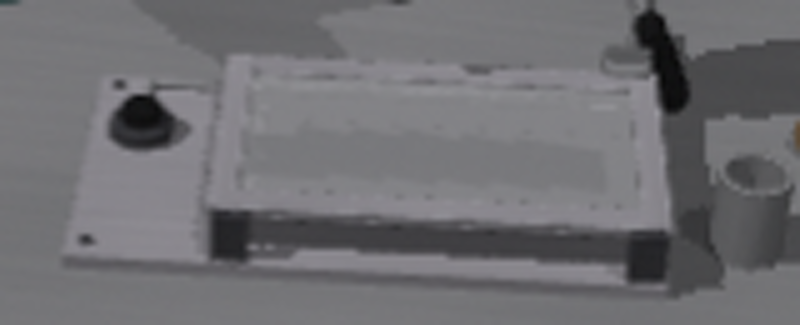

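Run:
```python
from h import *
q=np.array(sensors.current_ee_pos()); env.move_straight(q+[0,0,100],feed=150)
env.movep([330,-330,300],rot([-1,0,0],[0,0,-1])); st()
p,d=snap('top','fin_t'); snap('scene','fin_s')
q=p[185:235,160:270].astype(float);q=np.clip((q-60)*1.6,0,255).astype(np.uint8)
cv2.imwrite('pics/fin_e.png',cv2.resize(q[:,:,::-1],None,fx=7,fy=7,interpolation=cv2.INTER_CUBIC))
```

```text
t 89.76 tcp [ 330.4 -329.4  299.6] F [-0.2 -0.8  0.7] op 0.4
```

View pics/fin_t.png

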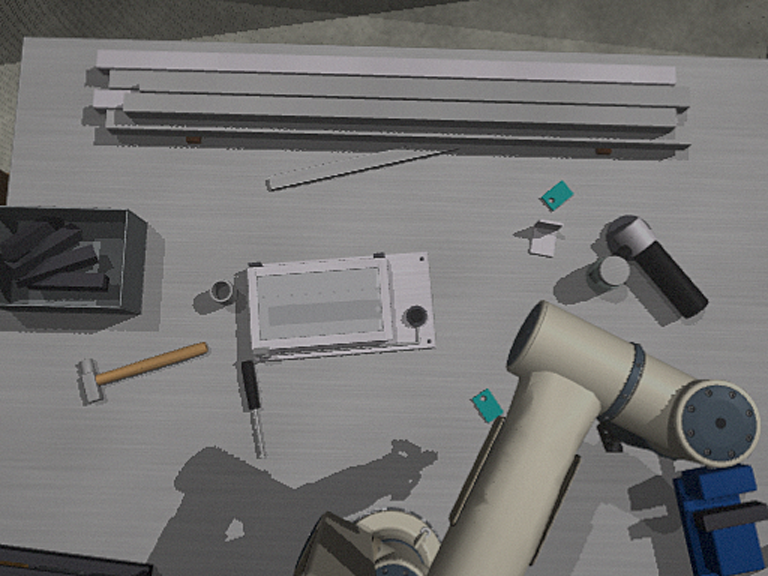

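View pics/fin_e.png

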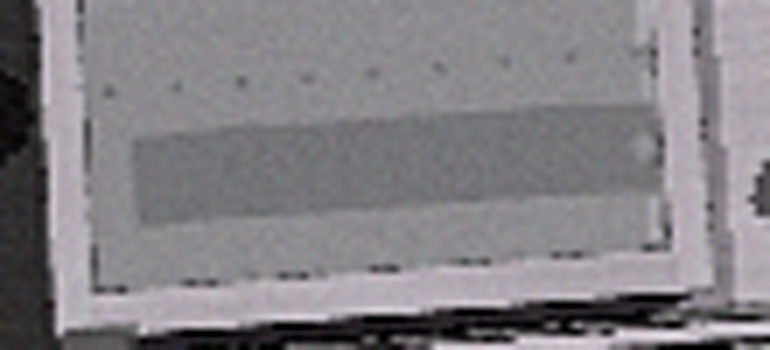

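Run:
```python
from h import *
st(); close_job()
```

```text
t 89.86 tcp [ 330.5 -329.4  299.7] F [-0.  -0.5 -0.7] op -0.0
the job is handed in; nothing more can be done
```

I finished the job and handed it in at about 90 s of the 210 s allowed. The hand-in gave no verdict. No check failed.

- **Opening:** I pressed the release button and the lid sprang open.
- **Tabs:** All six dark tabs are in the tray as one shingled row, holed ends towards the button. The two turquoise look-alikes were left alone. In the last top view before shutting, the first tab measured about y = -102.5 mm. The steps to the next ones were about 35, 36, 32, 41 and 35 mm, against the allowed 26 to 48 mm.
- **Tilt:** I did not measure each tab's tilt. Every tilted tab touched down within 1 mm of its expected height, which fits the intended overlap of about 0.17 rad.
- **Lid:** I swung the lid over from behind and pressed it until the force limit stopped the move. The force on the tool then dropped to zero as I backed off, and the lid stayed shut.
- **Final view:** The row shows unchanged through the window, the button is out, and the bystanders look unmoved. The steel bar offcut is the exception: the arm hid it in that view, though it was in place in the scene view during closing.

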